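# Swap the bracket in the welding jig and hold the next one in its corner

### The job

The finished bracket, the one with the gusset, is still in the welding jig: take it out and stand it on its foot in the metal tray. Then load the plain angle of the same size so that its gusset can be tacked on: foot flat on the plate, back of its upright against the jig's far fence, its end against the side fence; press it snugly into the corner so that it bears on both fences, and finish while still holding it pressed there. Leave the other pieces of steel and the welding magnet where they lie.

Things in the scene. Friction and masses are not known exactly. Their poses are not given: they have to be found in the camera images.
- finished_grip (a point): Grip point of the finished bracket (see finished), which starts loose in the jig's corner: mid-thickness and mid-length of its upright, 58 mm above its underside, 17 below its top edge; pinch it across the 10 mm. Axes: z up; y along the 70 mm length (ends at -35, +35); x square to the upright from the foot side to the plain back (back face x = +5, foot's free edge x = -45)
- finished: The finished bracket: heavy steel angle, about 0.65 kg. Foot 50 x 70 mm, 10 thick, two holes; on one 70 mm edge an upright 70 long, 10 thick, its top 75 above the underside. In mid-length, inside between foot and upright, a welded triangular gusset 8 thick, reaching 32 above the underside and 33 out from the upright. Origin under the foot's centre, axes as at its grip point
- blank_grip (a point): Grip point of the plain angle (see blank), which stands on its foot on the bench among the loose steel at the robot's right: mid-thickness and mid-length of its upright, 58 mm above its underside, 17 below its top edge; pinch it across the 10 mm. Axes: z up; y along the 70 mm length (ends at -35, +35); x from the foot side to the plain back (back face x = +5, foot's free edge x = -45)
- blank: The plain angle to load, about 0.65 kg: same size and shape as the finished bracket but without a gusset. Bare steel: pressed down hard, it drags and sticks on plate and fences. Foot 50 x 70 mm, 10 thick, two holes; on one 70 mm edge an upright 70 long, 10 thick, its top 75 above the underside. Origin under the foot's centre, axes as at its grip point
- blank_corner (a point): The plain angle's locating corner: the point on its underside where the upright's back face meets the end face on the +y side, 25 mm in x and 35 mm in y from the foot's centre. Same axes. Home when it coincides with jig_corner and the axes agree
- jig_corner (a point): Corner of the welding jig: fixed steel plate 240 x 240 mm, 25 thick, dotted with holes, with two bolted fences 25 high (bolt heads 8 more). The point is on the plate's upper face where the planes of the fence faces meet. z up; x away from the robot into the far fence; y leftwards into the side fence. Free plate: x -180 to 0, y -180 to 0. The fences stop 12 mm short of the corner
- far_fence: far fence of the jig: bar 40 mm thick, 148 long, 25 high; its working face is the plane x = 0 of jig_corner, from y = -160 to y = -12 mm. Origin: under the plate's centre, on the plate's upper face; it does not move
- side_fence: side (left) fence of the jig: bar 40 mm thick, 148 long, 25 high; its working face is the plane y = 0 of jig_corner, from x = -160 to x = -12 mm. Origin as for the far fence; it does not move
- tray_in (a point): Open sheet-metal tray for finished brackets, to the robot's left, fixed: outside 170 x 200 mm, 30 high, walls 3 thick. The point is the centre of its inner floor (3 mm above the bench); z up, x along the 170 mm, y along the 200 mm
- flat_bar: steel flat bar offcut, 40 x 100 mm and 10 high, two holes; it lies among the loose steel; origin under its centre
- small_angle: a much smaller steel angle, 30 x 45 mm and 30 high, 5 thick, no holes; among the loose steel; origin under its centre
- tube: square steel tube offcut, 30 x 80 mm and 30 high, lying between the jig and the mug; origin under its centre
- magnet: grey triangular welding magnet, 90 x 90 mm and 18 high, lying flat behind and left of the jig; origin at its middle
Things that resemble listed ones, but are neither listed nor needed, are in the scene too. Leave any blue look-alike of the blank alone.

How it is judged:
By the outcome, as a careful person would: the job done as asked, in the order asked, and still so for the second after the job is handed in, while the arm keeps its last pose, push and grip.
It also fails if it takes over 64 s, if anything falls off the work surface, if the arm or the gripper's body presses on something with over 40 N, if the wrist force passes 120 N, or if a joint passes its speed limit or range.

### The arm

A 6-joint arm with a two-finger parallel gripper is mounted at the origin on the work surface. World frame = base frame: x ahead of the robot, y to its left, z up, the work surface at z = 0. Lengths are in mm, angles in rad, forces in N, time in s.
With the tool pointing down it reaches from about 400 to 925 mm from the base axis. Payload 12.5 kg.
Tool frame: the origin (TCP) lies at the very end of the fingers, on their centre line; the grasp point (between the pads) lies 19 mm behind it (env.grasp_offset is the distance from the TCP to the grasp point, in mm); z points along the fingers, y is the direction in which the jaws open and shut (so a half turn about z gives the same grasp; the last joint's range is limited). The gripper opens to 95 mm and grips with 3 to 60 N. Pads are 20 mm wide; open, the fingers measure 119 mm over their backs; the gripper's body (75 mm by 180 mm) begins 59 mm behind the grasp point.
Start: joints at [1.045, 0.491, 1.559, -0, 1.092, -0.106], TCP at [254.722, 570.757, 214.661] pointing down, gripper open.
Joint ranges: [-3.1, 3.1], [-0.84, 2.19], [0.05, 2.79], [-1.13, 4.28], [0.06, 2.93], [-2.69, 2.69]. Speed limits (rad/s): [2.22, 2.22, 2.79, 3.14, 3.14, 3.14].

### API

Orientations are given as [roll, pitch, yaw] about the fixed x, y, z axes, in that order (R = Rz(yaw) Ry(pitch) Rx(roll)).
In Python, from cell import env gives the robot as it stands. The module is installed in compiled form; this text tells all that it offers.
- The arm moves only by the shell command python3 -m pendant 'ROWS'. ROWS is JSON, one flat list of numbers, 5 for each row, row after row: the shift along the tool's x, y, z as a fraction of full scale, then the turn about the tool's z as a fraction of full scale, then the gripper's target within -1 to 1 (shut at 1, half-way at 0, fully open at -1). In form: [x, y, z, turn, grip, x, y, z, turn, grip, ...]. A call has 1 to 10 rows; each row shifts and turns the commanded pose from where the row before left it, along the tool's axes as they then stand; what a row does not reach is not made up. Full scale, the value 1, is 0.4 m for a shift and 180 degrees for a turn. A row lasts 1/8 s, in which the tool goes at most 62.5 mm and 10.7 degrees, less where a joint would pass 70% of its speed; a pose out of reach is approached as far as the arm can. A call with a number of a shift or a turn outside -1 to 1 is refused whole. A call with a gripper value outside its range is refused whole. The fingers move at their own pace and stop on an object; the grip force is fixed at half the most. Time passes only in rows, so rows that do not move let the fingers close. It gives the time, the measured TCP pose, the force and the opening at its end, in the units of the state.
- env.state(): the state, without advancing time (a new reading comes with each control period).
- env.read_camera(name): name is "scene" or "side" or "wrist"; returns the picture (420x560x3 uint8, red, green, blue); there is no depth.
- env.camera_model(name): a dict with "fx", "fy", "cx", "cy" (pixels), "k1" (the pictures are not rectified: a ray, as slopes to the right and down, at radius r is drawn at 1 + k1 r^2 times it, then the intrinsics apply), "view" (4x4, takes a point from world to camera coordinates); the wrist camera has in their place "tool_from_camera" (4x4, takes a point from camera to tool coordinates, whose origin is the TCP and whose axes are the flange's). Camera axes: x right, y down, z forward; pixel columns grow to the right and rows downward; lengths in mm; the calibration is good to about 2 mm. A picture is of the moment at which its call begins: read the wrist's pose just before it. camera_model takes no time and is no camera call.
- env.job_done(): hands the job in, once; it reports no verdict.
Trained networks look in the newest picture that a camera, given by its name, has taken for a name from the list of things; names that differ only in an ending like _2 or _b are one class to them, and where a whole thing is asked for, a point or a joint stands for the part that bears it (a point fixed in the world has none). Each returns a list of dicts, best first, with "confidence" (0 to 1); they miss things now and then, are a little off and sometimes report something else, mostly with a low value. They report only what shows in the picture. A call takes as long as a camera call. They do not tell look-alikes from the thing itself.
- env.masks_of(thing, camera): "region" (420x560 bool, what is visible of it).
- env.landmark_of(thing, camera): "xyz" ([x, y, z] in mm, in world coordinates, good to about 4 mm: a listed point, or the origin of a listed thing).
The state is a dict: "t": time; "joints": joint angles; "qvel": joint speeds; "tau": joint torques, N m; "eef_pos": TCP position; "tcp_rot": TCP orientation; "ft_force": force on the tool from outside, world axes, zero at the start; "moment": the same for the moment, N m; "opening": opening from 0.0 (shut) to 1.0 (fully open).
Only numpy, scipy, OpenCV 4.12 (cv2) and the standard library are available. Lean on these libraries where they do the work, as an engineer would, in place of code of your own. Each camera call takes 0.05 s, during which the arm holds its last target.

## Working session

There is one attempt and no reset: what is moved stays moved. The work goes in short steps, Python scripts to look and compute and a shell command to move; the robot and the scene stay as the last step left them, time stands still between calls to the robot, and variables do not carry over. Pictures are saved under pics/ and viewed, and the job is handed in when it is done.

```bash
ls; mkdir -p pics; python3 - <<'E'
from cell import env
import cv2
print(env.state()); print(env.grasp_offset)
for n in ("scene","side","wrist"):
    im=env.read_camera(n); cv2.imwrite(f"pics/{n}0.png",im[:,:,::-1])
    m=env.camera_model(n); print(n,{k:(v if not hasattr(v,'tolist') else v.tolist()) for k,v in m.items()})
    for th in ("finished_grip","blank_grip","jig_corner","tray_in"):
        print(n,th,[( [round(x) for x in d["xyz"]],round(d["confidence"],2)) for d in env.landmark_of(th,n)])
print(env.state()["t"])
E
```

```text
pics
{'t': 0.0, 'joints': array([ 1.04538813e+00,  4.91561081e-01,  1.55946935e+00,  5.54946714e-07,
        1.09169528e+00, -1.05606888e-01]), 'qvel': array([ 0.00039957, -0.00189681, -0.00135563,  0.00067244,  0.00210342,
        0.00030276]), 'tau': array([ 1.06277184e-03, -6.12654448e+01, -2.58177334e+01,  6.91368990e-02,
        4.83355788e-02, -1.57911386e-04]), 'eef_pos': array([254.59252885, 570.51900239, 214.05395163]), 'tcp_rot': array([-3.14046596e+00, -1.19925805e-04,  2.72179102e+00]), 'ft_force': array([ 0.75603961,  1.04282165, -1.17870893]), 'moment': array([-0.00433058, -0.01126968, -0.00584131]), 'opening': 1.0017250573145748}
18.8
scene {'fx': 527.895559793196, 'fy': 527.895559793196, 'cx': 282.28529271667503, 'cy': 207.43153837686705, 'k1': -0.12040352405446465, 'view': [[0.18387134946817277, 0.9829490776170018, -0.0015612996634425795, -51.72649818482067], [0.6705324020239651, -0.12659150956001788, -0.7309999230802201, -320.3750459754033], [-0.7187333474110721, 0.1333630403042832, -0.6823757577757826, 1920.0759681214452], [0.0, 0.0, 0.0, 1.0]]}
scene finished_grip
[... 777 characters left out ...]
([399, -442, 58], 0.95), ([511, -427, 56], 0.88), ([641, -502, 56], 0.7)]
side jig_corner [([593, 35, 25], 0.62)]
side tray_in [([483, 335, 4], 0.83), ([641, 248, 0], 0.68)]
wrist {'fx': 358.4275599314261, 'fy': 358.4275599314261, 'cx': 269.4484809339909, 'cy': 210.9390143868667, 'k1': 0.009573251016005731, 'tool_from_camera': [[0.0005745681556660419, -0.9694433918441839, -0.24531445102373678, 69.17088942024685], [0.9999997264958652, 0.0006712551372436159, -0.0003105233230460631, 0.3714185577228246], [0.0004657033690302326, -0.2453142055124072, 0.9694435123792348, -169.89077572635688], [0.0, 0.0, 0.0, 1.0]]}
wrist finished_grip []
wrist blank_grip []
wrist jig_corner []
wrist tray_in []
0.75
```

View pics/scene0.png

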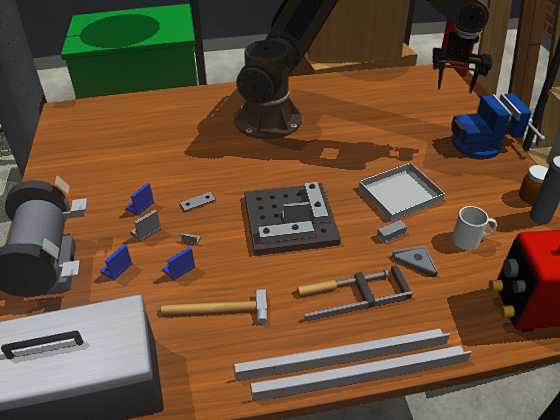

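View pics/side0.png

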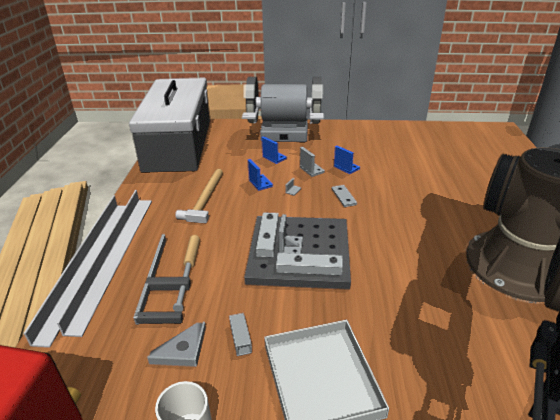

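View pics/wrist0.png

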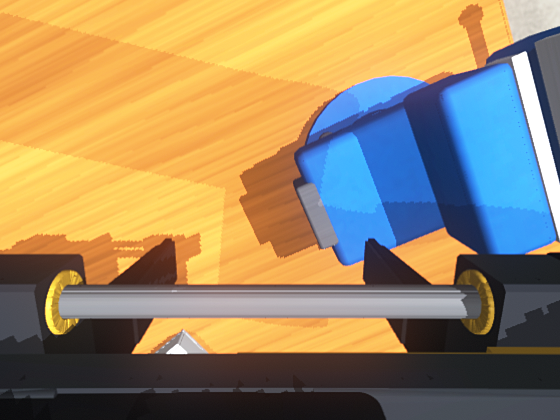

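```bash
cat > h.py <<'E'
from cell import env
import numpy as np, cv2
from scipy.spatial.transform import Rotation as Ro
from scipy.optimize import least_squares
def state(): 
    s=env.state(); return s
def pose():
    s=env.state(); T=np.eye(4); T[:3,:3]=Ro.from_euler('xyz',s["tcp_rot"]).as_matrix(); T[:3,3]=s["eef_pos"]; return T
def view(n,T=None):
    m=env.camera_model(n)
    if n=="wrist":
        V=np.linalg.inv((pose() if T is None else T)@np.array(m["tool_from_camera"]))
    else: V=np.array(m["view"])
    return m,V
def proj(P,m,V):
    P=np.atleast_2d(P); c=(V[:3,:3]@P.T).T+V[:3,3]; s=c[:,:2]/c[:,2:]; r2=(s**2).sum(1,keepdims=True)
    s=s*(1+m["k1"]*r2); return s*[m["fx"],m["fy"]]+[m["cx"],m["cy"]]
def ray(uv,m,V):
    d=(np.array(uv,float)-[m["cx"],m["cy"]])/[m["fx"],m["fy"]]; s=d.copy()
    for _ in range(20): s=d/(1+m["k1"]*(s@s))
    R=V[:3,:3]; return -R.T@V[:3,3], R.T@np.array([s[0],s[1],1.0])
def atz(uv,z,m,V):
    o,d=ray(uv,m,V); return o+d*(z-o[2])/d[2]
def plan(target,yaw,grip,z=None):
    """print rows (tool fractions) from current pose to target TCP/yaw(world)"""
    s=env.state(); p=np.array(s["eef_pos"]); y0=s["tcp_rot"][2]
    dp=np.array(target)-p; dy=(yaw-y0+np.pi)%(2*np.pi)-np.pi
    n=max(int(np.ceil(np.linalg.norm(dp)/60)),int(np.ceil(abs(dy)/np.deg2rad(10))),1)
    out=[]; 
    for i in range(n):
        y=y0+dy*i/n; R=Ro.from_euler('xyz',[np.pi,0,y]).as_matrix()
        t=R.T@(dp/n)/400; out.append([round(t[0],4),round(t[1],4),round(t[2],4),round(-dy/n/np.pi,4),grip])
    print(n,"rows; dp",dp.round(1),"dyaw deg",np.rad2deg(dy).round(2)); 
    for i in range(0,n,10): print(",".join(str(x) for r in out[i:i+10] for x in r))
def crop(im,x0,y0,x1,y1,f,name):
    cv2.imwrite("pics/"+name,cv2.resize(im[y0:y1,x0:x1,::-1],None,fx=f,fy=f,interpolation=cv2.INTER_CUBIC))
E
python3 - <<'E'
from h import *
a=cv2.imread("pics/scene0.png")[:,:,::-1]; b=cv2.imread("pics/side0.png")[:,:,::-1]
A=cv2.resize(a[175:295,90:215],None,fx=3.2,fy=3.2,interpolation=2); B=cv2.resize(b[130:215,240:365],None,fx=3.2,fy=3.2,interpolation=2)
A=A[:384];B=cv2.copyMakeBorder(B,0,A.shape[0]-B.shape[0],0,0,0)
cv2.imwrite("pics/cand.png",np.hstack([A,B])[:,:,::-1])
A=cv2.resize(a[175:260,235:350],None,fx=3.4,fy=3.4,interpolation=2); B=cv2.resize(b[205:290,240:355],None,fx=3.4,fy=3.4,interpolation=2)
cv2.imwrite("pics/jig.png",np.hstack([A,B])[:,:,::-1])
plan([560,-90,230],np.pi/2,0)
E
```

```text
13 rows; dp [ 305.3 -660.7   15.4] dyaw deg -65.95
-0.1054,-0.0921,-0.003,0.0282,0,-0.1131,-0.0824,-0.003,0.0282,0,-0.12,-0.0721,-0.003,0.0282,0,-0.1259,-0.0612,-0.003,0.0282,0,-0.1308,-0.0498,-0.003,0.0282,0,-0.1347,-0.0381,-0.003,0.0282,0,-0.1375,-0.026,-0.003,0.0282,0,-0.1393,-0.0138,-0.003,0.0282,0,-0.14,-0.0014,-0.003,0.0282,0,-0.1395,0.011,-0.003,0.0282,0
-0.138,0.0233,-0.003,0.0282,0,-0.1354,0.0354,-0.003,0.0282,0,-0.1318,0.0472,-0.003,0.0282,0
```

View pics/cand.png

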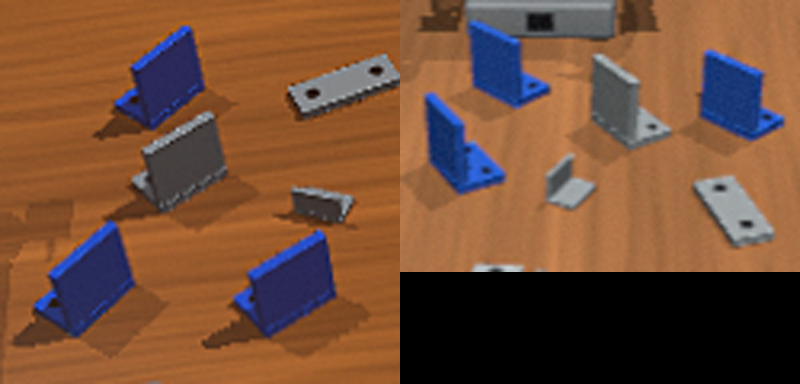

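View pics/jig.png

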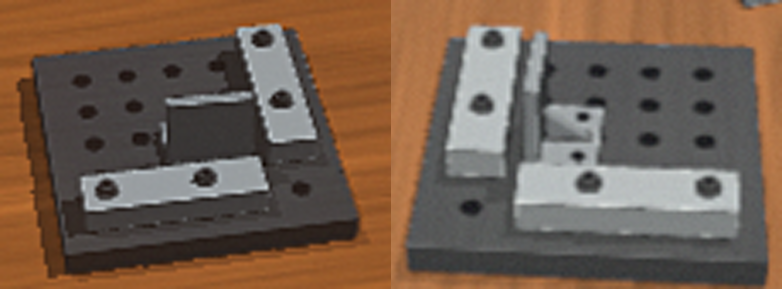

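The candidates for the blank in the scene picture are the grey angle at (147,223), the blue ones at (140,198), (118,262) and (180,265), and a tiny grey angle at (190,239). Only (147,223) is grey, full-size and has no gusset, so that is the blank, as the crop shows. The finished bracket sits in the jig with its gusset visible at side (295,245). Next I move above the jig.

```bash
python3 -m pendant '[-0.105,-0.092,-0.003,0.028,0,-0.113,-0.082,-0.003,0.028,0,-0.12,-0.072,-0.003,0.028,0,-0.126,-0.061,-0.003,0.028,0,-0.131,-0.05,-0.003,0.028,0,-0.135,-0.038,-0.003,0.028,0,-0.1375,-0.026,-0.003,0.028,0,-0.139,-0.014,-0.003,0.028,0,-0.14,-0.0014,-0.003,0.028,0,-0.14,0.011,-0.003,0.028,0]' && python3 -m pendant '[-0.138,0.023,-0.003,0.028,0,-0.135,0.035,-0.003,0.028,0,-0.132,0.047,-0.003,0.03,0,0,0,0,0,0,0,0,0,0,0]'
python3 - <<'E'
from h import *
print(env.state()["eef_pos"],env.state()["tcp_rot"],env.state()["joints"])
T=pose(); im=env.read_camera("wrist"); np.savez("w1.npz",im=im,T=T); cv2.imwrite("pics/w1.png",im[:,:,::-1])
for th in ("finished_grip","finished","jig_corner","far_fence"):
    print(th,[( [round(x,1) for x in d["xyz"]],round(d["confidence"],2)) for d in env.landmark_of(th,"wrist")])
E
```

```text
t: 2.0
eef_pos: [491.6, 61.3, 227.0]
tcp_rot: [3.141, 0.0, 1.839]
ft_force: [-0.0, 1.0, -0.2]
opening: 0.499
t: 2.62
eef_pos: [561.5, -88.7, 230.0]
tcp_rot: [-3.141, -0.0, 1.572]
ft_force: [0.3, 0.2, 0.2]
opening: 0.5
[561.54688012 -88.65268678 230.01364819] [-3.14101618e+00 -4.17324198e-04  1.57209030e+00] [-2.72878164e-01  3.95146231e-01  1.68016884e+00  2.80517655e-04
  1.06694553e+00 -2.74307769e-01]
finished_grip [([568.3, -10.2, 87.6], 0.92)]
finished [([553.8, -13.3, 28.2], 0.59)]
jig_corner [([591.1, 34.4, 24.3], 0.6)]
far_fence []
```

View pics/w1.png

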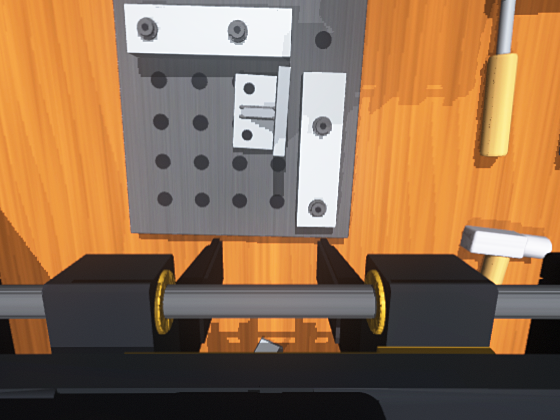

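```bash
python3 - <<'E'
from h import *
im=np.load("w1.npz")["im"]
crop(im,115,0,375,245,3,"w1c.png")
crop(im,225,60,355,160,6,"w1d.png")
E
```

```text
(no output)
```

View pics/w1c.png

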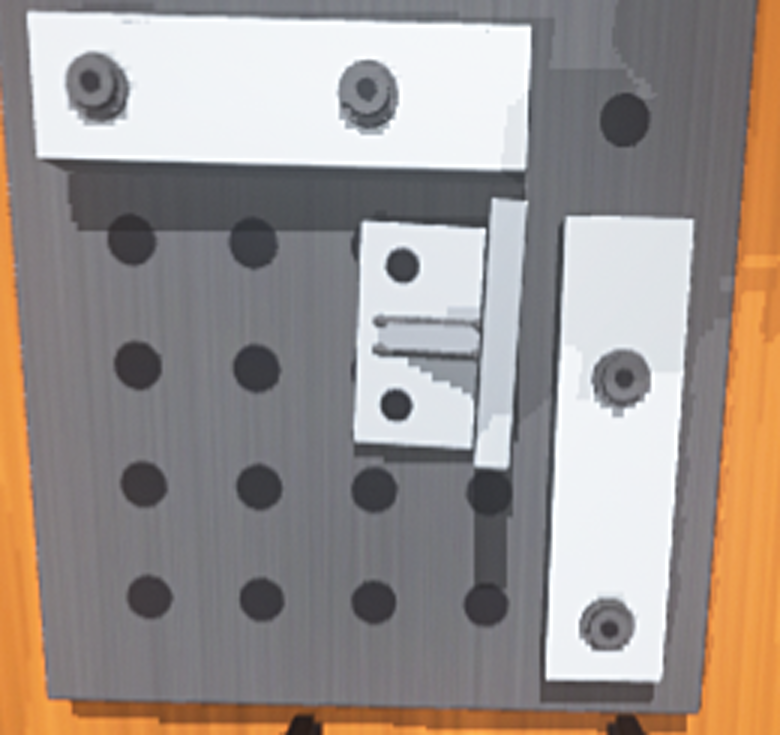

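View pics/w1d.png

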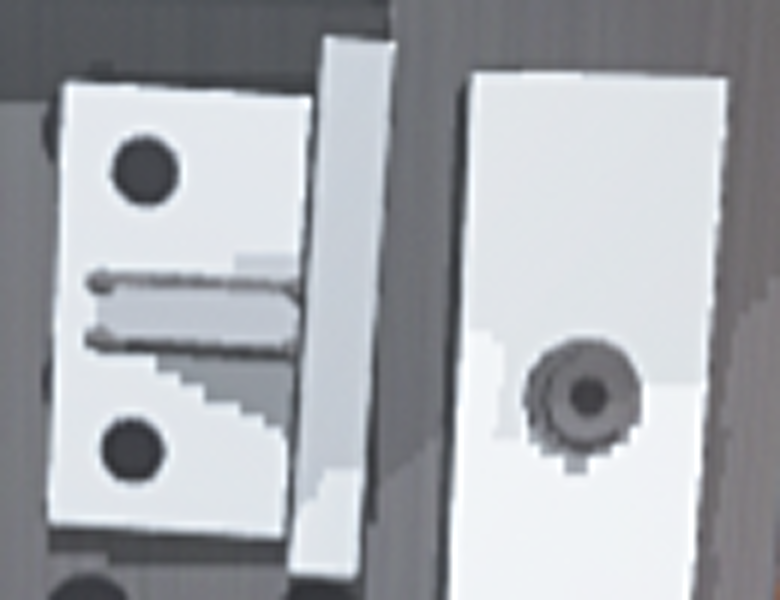

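```bash
cat >> h.py <<'E'
def fit(obj,uv,m,V,x0,freez=None):
    """obj Nx3 local, uv Nx2 -> x,y,z,yaw"""
    obj=np.array(obj,float); uv=np.array(uv,float)
    def f(p):
        z=p[2] if freez is None else freez
        P=(Ro.from_euler('z',p[3]).as_matrix()@obj.T).T+[p[0],p[1],z]
        return (proj(P,m,V)-uv).ravel()
    r=least_squares(f,x0,loss='soft_l1'); return r.x, r.fun.reshape(-1,2)
def cp(px,x0,y0,f): return (np.array(px,float)+.5)/f-.5+[x0,y0]
JIG=[(-160,40,25),(-12,40,25),(-12,0,25),(-160,0,25),(0,-12,25),(40,-12,25),(40,-160,25),(0,-160,25)]
BR=[(-5,35,75),(5,35,75),(5,-35,75),(-5,-35,75),(-45,35,10),(-45,-35,10)]  # grip axes xy, z above underside
E
python3 - <<'E'
from h import *
d=np.load("w1.npz"); m,V=view("wrist",d["T"])
j=cp([(28,12),(531,24),(527,171),(37,158),(565,216),(694,219),(661,683),(546,681)],115,0,3)
for fz in (None,25): 
  x,r=fit(JIG,j,m,V,[593,35,25,0],fz); print("jig",x.round(3),np.rad2deg(x[3]).round(2),r.round(1).tolist())
b=cp([(323,36),(396,42),(358,578),(290,573),(63,82),(50,525)],225,60,6)
for fz in (None,25):
  x,r=fit(BR,b,m,V,[568,-12,25,0],fz); print("fin",x.round(3),np.rad2deg(x[3]).round(2),r.round(1).tolist())
E
```

```text
jig [ 5.91903e+02  3.57810e+01  2.42090e+01 -2.20000e-02] -1.25 [[-0.6, -0.3], [0.4, 0.5], [0.0, 0.4], [-0.0, 0.4], [-0.1, -0.1], [0.4, -0.1], [0.3, -0.3], [-0.6, -0.5]]
jig [ 5.9191e+02  3.5697e+01  2.3849e+01 -2.2000e-02] -1.24 [[-0.9, -0.5], [0.5, 0.3], [0.1, 0.4], [-0.3, 0.3], [-0.0, -0.2], [0.6, -0.1], [0.5, 0.0], [-0.5, -0.2]]
fin [ 5.70807e+02 -1.32190e+01  2.24280e+01 -5.60000e-02] -3.2 [[-0.3, 0.2], [0.2, -0.0], [0.5, -0.1], [-0.1, 0.1], [-0.0, -0.1], [-0.2, -0.3]]
fin [ 5.7081e+02 -1.3318e+01  2.8826e+01 -5.6000e-02] -3.21 [[-0.2, -0.1], [0.4, -0.3], [0.6, 0.4], [-0.1, 0.5], [-0.3, -0.3], [-0.4, 0.0]]
```

```bash
python3 - <<'E'
from h import *
plan([570.8,-13.2,230],1.515,0)
E
```

```text
2 rows; dp [ 9.  74.7 -0.5] dyaw deg -3.35
0.0934,0.0115,0.0006,0.0093,0,0.0937,0.0088,0.0006,0.0093,0
```

```bash
python3 -m pendant '[0.0934,0.0115,0,0.0093,0,0.0937,0.0088,0,0.0093,0,0,0,0.12,0,0,0,0,0.12,0,0,0,0,0,0,0,0,0,0,0,0]'
python3 - <<'E'
from h import *
T=pose(); im=env.read_camera("wrist"); np.savez("w2.npz",im=im,T=T); cv2.imwrite("pics/w2.png",im[:,:,::-1])
im=env.read_camera("side"); crop(im,210,140,400,300,4,"s2.png")
plan([570.8,-13.2,66],1.515,0)
E
```

```text
t: 3.62
eef_pos: [571.8, -14.0, 135.9]
tcp_rot: [3.14, 0.0, 1.514]
ft_force: [0.6, 0.2, 0.0]
opening: 0.496
2 rows; dp [ -1.2   1.  -70.3] dyaw deg 0.08
0.0012,-0.0015,0.0878,-0.0002,0,0.0012,-0.0015,0.0878,-0.0002,0
```

View pics/w2.png

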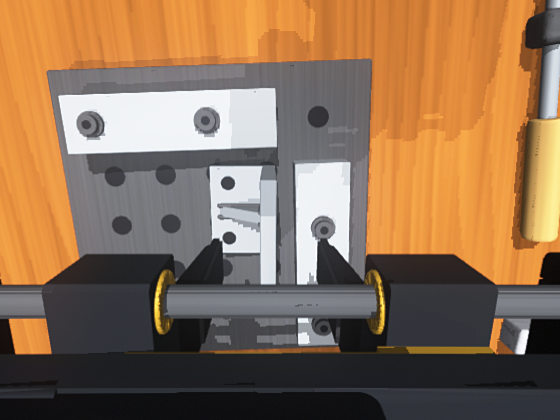

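View pics/s2.png

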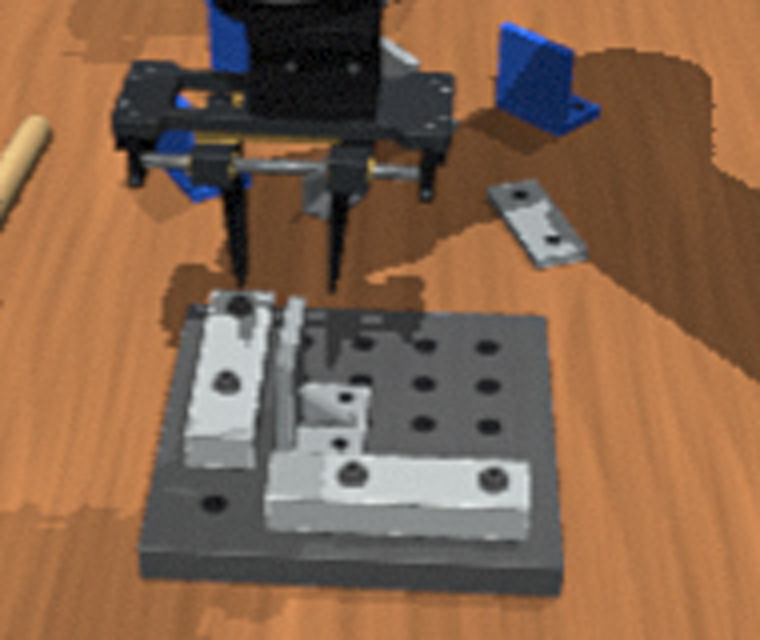

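```bash
python3 - <<'E'
from h import *
d=np.load("w2.npz"); m,V=view("wrist",d["T"]); im=d["im"]
big=cv2.resize(im[60:300,40:380,::-1],None,fx=2.3,fy=2.3,interpolation=2).copy()
def draw(obj,p,c):
    P=(Ro.from_euler('z',p[3]).as_matrix()@np.array(obj,float).T).T+p[:3]
    for q in proj(P,m,V):
        a=((q-[40,60]+.5)*2.3-.5); cv2.circle(big,tuple(int(round(v)) for v in a),3,c,1)
draw(JIG,[591.9,35.8,25,-.0218],(0,0,255)); draw(BR,[570.8,-13.2,25,-.056],(0,255,0))
cv2.imwrite("pics/w2o.png",big)
E
```

```text
(no output)
```

View pics/w2o.png

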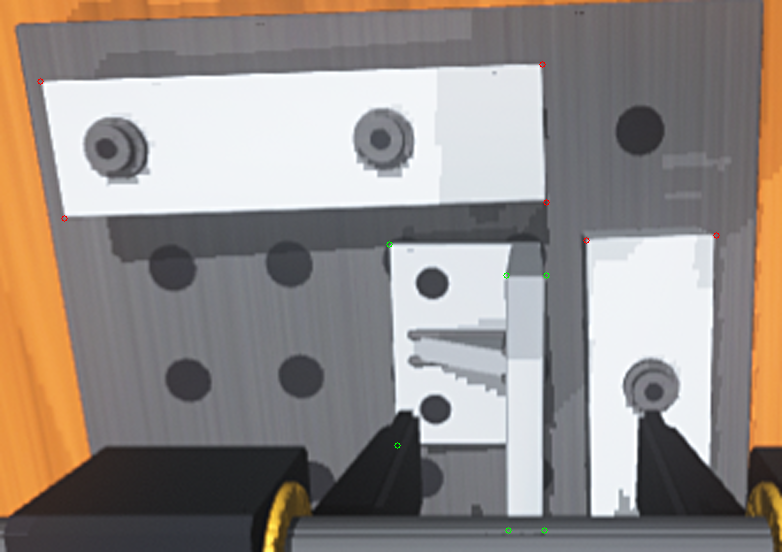

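The overlay matches in the second view, so the plate height is 25 and the poses hold. I descend and grip.

```bash
python3 -m pendant '[0.0012,-0.0015,0.087,0,0,0.0012,-0.0015,0.088,0,0,0,0,0,0,0,0,0,0,0,0.5,0,0,0,0,1,0,0,0,0,1,0,0,0,0,1]'
python3 -m pendant '[0,0,0,0,1,0,0,0,0,1]'
```

```text
t: 4.6
eef_pos: [570.1, -13.2, 64.7]
tcp_rot: [3.141, -0.0, 1.514]
ft_force: [0.1, 0.2, 0.5]
opening: 0.137
t: 4.85
eef_pos: [570.5, -13.2, 64.7]
tcp_rot: [3.14, 0.0, 1.514]
ft_force: [2.4, 0.8, 5.1]
opening: 0.104
```

```bash
python3 -m pendant '[0,0,-0.02,0,1,0,0,-0.08,0,1,0,0,-0.15,0,1,0,0,-0.12,0,1,0,0,0,0,1]'
python3 - <<'E'
from h import *
plan([485,160,230],np.pi/2,1)
T=pose(); im=env.read_camera("side"); crop(im,210,80,400,240,4,"s3.png")
E
```

```text
t: 5.48
eef_pos: [570.5, -13.1, 215.1]
tcp_rot: [3.137, 0.0, 1.514]
ft_force: [-0.8, -0.9, -8.3]
opening: 0.102
4 rows; dp [-85.5 173.1  14.9] dyaw deg 3.28
0.105,-0.0595,-0.0093,-0.0045,1,0.1058,-0.058,-0.0093,-0.0045,1,0.1066,-0.0565,-0.0093,-0.0045,1,0.1074,-0.055,-0.0093,-0.0045,1
```

View pics/s3.png

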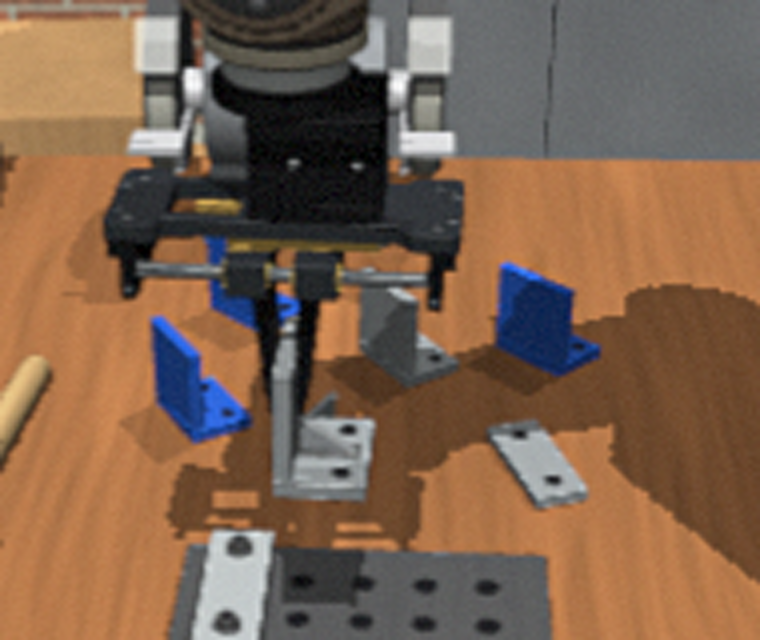

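The bracket hangs level in the grip at crop (320,440). Next I go towards the tray and look.

```bash
python3 -m pendant '[0.105,-0.06,-0.009,-0.0045,1,0.106,-0.058,-0.009,-0.0045,1,0.107,-0.0565,-0.009,-0.0045,1,0.107,-0.055,-0.009,-0.0045,1,0,0,0,0,1,0,0,0,0,1]'
python3 - <<'E'
from h import *
T=pose(); im=env.read_camera("wrist"); np.savez("w3.npz",im=im,T=T); cv2.imwrite("pics/w3.png",im[:,:,::-1])
print([( [round(x,1) for x in d["xyz"]],round(d["confidence"],2)) for d in env.landmark_of("tray_in","wrist")])
E
```

```text
t: 6.28
eef_pos: [483.6, 159.9, 225.0]
tcp_rot: [-3.139, 0.001, 1.571]
ft_force: [-0.1, 0.1, -6.8]
opening: 0.103
[([484.9, 334.1, 8.3], 0.6)]
```

View pics/w3.png

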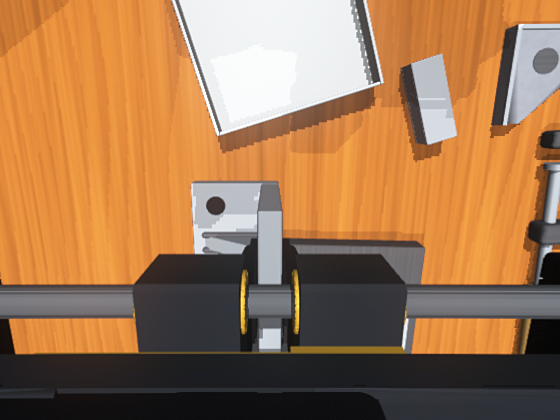

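```bash
python3 - <<'E'
from h import *
d=np.load("w3.npz"); m,V=view("wrist",d["T"])
a=atz((220,134),30,m,V);b=atz((382,83),30,m,V); v=b-a; print(a,b,np.linalg.norm(v)); ang=np.arctan2(v[1],v[0]); n=np.array([-np.sin(ang),np.cos(ang)])
print("tray centre",(a+b)[:2]/2+n*100,np.rad2deg(ang),ang)
c=(a+b)[:2]/2+n*100
m2,V2=view("scene")
P=[np.r_[c+ (i*85*v[:2]/np.linalg.norm(v))+j*100*n,30] for i,j in ((-1,-1),(1,-1),(1,1),(-1,1))]
print(proj(P,m2,V2).round()); ms,Vs=view("side"); print(proj(P,ms,Vs).round())
# grasp TCP for bracket centre at tray centre: grip is +20 in bracket x
yaw_b=ang; tcp=c+20*np.array([np.cos(yaw_b),np.sin(yaw_b)]); print("tcp",tcp)
plan([tcp[0],tcp[1],225],ang+np.pi/2,1)
E
```

```text
[433.50531109 215.52377246  30.        ] [590.80173898 263.42096561  30.        ] 164.42720984559176
tray centre [483.02380058 335.1356282 ] 16.935636127884436 0.29558261135128683
[[360. 181.]
 [393. 215.]
 [446. 194.]
 [411. 163.]]
[[347. 320.]
 [264. 336.]
 [291. 433.]
 [389. 409.]]
tcp [502.15645241 340.96157309]
4 rows; dp [ 17.9 181.6  -0.5] dyaw deg 17.03
0.1135,0.011,0.0003,-0.0237,1,0.1124,0.0194,0.0003,-0.0237,1,0.1106,0.0277,0.0003,-0.0237,1,0.1083,0.0358,0.0003,-0.0237,1
```

```bash
python3 -m pendant '[0.1135,0.011,0,-0.0237,1,0.1125,0.019,0,-0.0237,1,0.11,0.028,0,-0.0237,1,0.108,0.036,0,-0.0237,1,0,0,0,0,1,0,0,0.14,0,1,0,0,0.14,0,1,0,0,0.12,0,1,0,0,0,0,1,0,0,0,0,1]'
python3 - <<'E'
from h import *
im=env.read_camera("side"); crop(im,240,250,440,420,4,"s4.png")
E
```

```text
t: 7.62
eef_pos: [503.3, 341.2, 68.2]
tcp_rot: [3.14, -0.0, 1.867]
ft_force: [0.1, -0.2, -6.8]
opening: 0.101
```

View pics/s4.png

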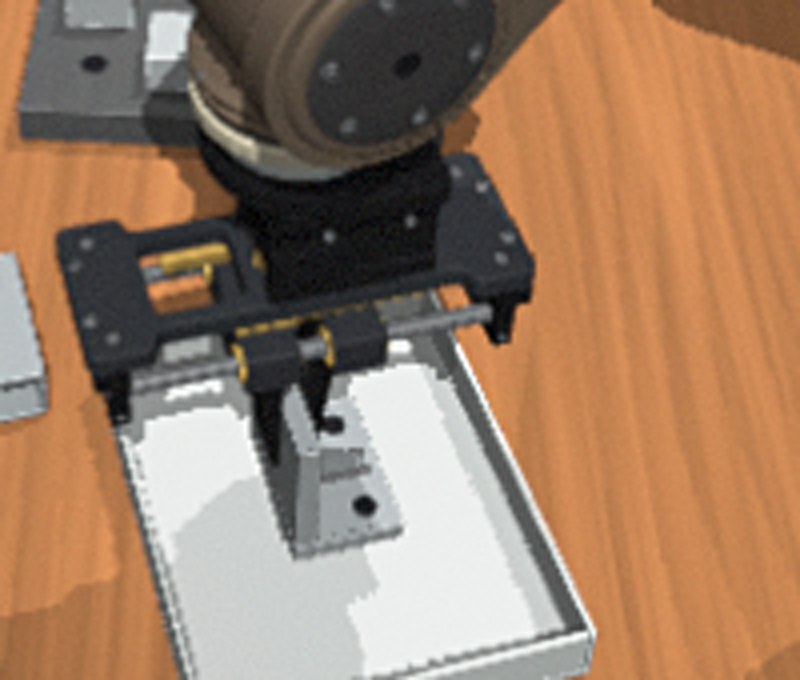

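```bash
python3 -m pendant '[0,0,0.03,0,1,0,0,0.022,0,1,0,0,0.006,0,1,0,0,0,0,1,0,0,0,0,1]'
```

```text
t: 8.3
eef_pos: [502.2, 341.5, 43.6]
tcp_rot: [3.141, -0.0, 1.868]
ft_force: [-0.5, -0.1, -8.2]
opening: 0.108
```

```bash
python3 -m pendant '[0,0,0.0035,0,1,0,0,0,0,1,0,0,0,0,1]'
```

```text
t: 8.68
eef_pos: [502.3, 341.5, 42.8]
tcp_rot: [3.141, -0.0, 1.868]
ft_force: [-1.5, -2.3, 6.2]
opening: 0.101
```

```bash
python3 -m pendant '[0,0,0,0,0.5,0,0,0,0,0,0,0,0,0,0,0,0,-0.05,0,0,0,0,-0.13,0,0,0,0,-0.15,0,0,0,0,-0.13,0,0,0,0,0,0,0]'
python3 - <<'E'
from h import *
plan([515,-510,235],np.pi/2,0)
im=env.read_camera("side"); crop(im,240,250,440,420,4,"s5.png")
E
```

```text
t: 9.68
eef_pos: [503.3, 342.1, 230.2]
tcp_rot: [3.134, -0.001, 1.868]
ft_force: [0.1, -0.2, -1.6]
opening: 0.495
15 rows; dp [  11.7 -852.1    4.8] dyaw deg -17.03
-0.1364,-0.0397,-0.0008,0.0063,0,-0.1371,-0.037,-0.0008,0.0063,0,-0.1378,-0.0343,-0.0008,0.0063,0,-0.1385,-0.0315,-0.0008,0.0063,0,-0.1391,-0.0288,-0.0008,0.0063,0,-0.1396,-0.026,-0.0008,0.0063,0,-0.1401,-0.0233,-0.0008,0.0063,0,-0.1406,-0.0205,-0.0008,0.0063,0,-0.1409,-0.0177,-0.0008,0.0063,0,-0.1413,-0.0149,-0.0008,0.0063,0
-0.1415,-0.0121,-0.0008,0.0063,0,-0.1417,-0.0093,-0.0008,0.0063,0,-0.1419,-0.0065,-0.0008,0.0063,0,-0.142,-0.0037,-0.0008,0.0063,0,-0.142,-0.0009,-0.0008,0.0063,0
```

View pics/s5.png

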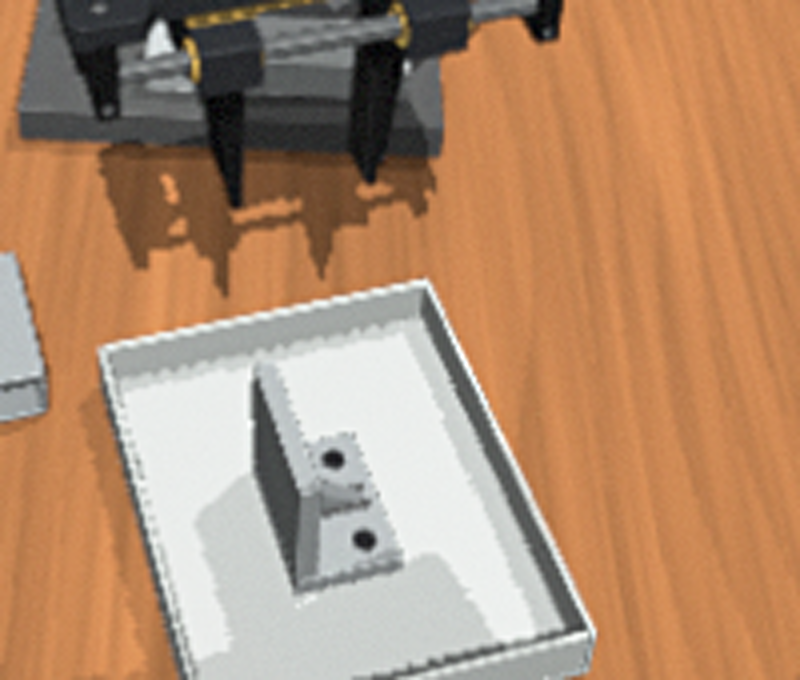

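The bracket stands on its foot in the tray (crop 320,500). Next is the blank.

```bash
python3 -m pendant '[-0.136,-0.04,-0.001,0.0063,0,-0.137,-0.037,-0.001,0.0063,0,-0.138,-0.034,-0.001,0.0063,0,-0.1385,-0.0315,-0.001,0.0063,0,-0.139,-0.029,-0.001,0.0063,0,-0.14,-0.026,-0.001,0.0063,0,-0.14,-0.023,-0.001,0.0063,0,-0.1405,-0.0205,-0.001,0.0063,0,-0.141,-0.018,-0.001,0.0063,0,-0.141,-0.015,-0.001,0.0063,0]' && python3 -m pendant '[-0.1415,-0.012,-0.001,0.0063,0,-0.142,-0.009,-0.001,0.0063,0,-0.142,-0.0065,-0.001,0.0063,0,-0.142,-0.004,-0.001,0.0063,0,-0.142,-0.001,-0.001,0.0063,0,0,0,0,0,0,0,0,0,0,0]'
python3 - <<'E'
from h import *
T=pose(); im=env.read_camera("wrist"); np.savez("w4.npz",im=im,T=T); cv2.imwrite("pics/w4.png",im[:,:,::-1])
print([( [round(x,1) for x in d["xyz"]],round(d["confidence"],2)) for d in env.landmark_of("blank_grip","wrist")])
E
```

```text
t: 10.98
eef_pos: [509.1, -228.2, 228.4]
tcp_rot: [-3.14, -0.002, 1.669]
ft_force: [0.3, -0.0, -0.1]
opening: 0.5
t: 11.85
eef_pos: [513.4, -510.1, 230.1]
tcp_rot: [-3.14, -0.002, 1.571]
ft_force: [0.4, -0.7, -0.1]
opening: 0.499
[([519.8, -424.1, 60.0], 0.95), ([398.8, -443.8, 54.1], 0.71), ([636.5, -504.8, 56.9], 0.55)]
```

View pics/w4.png

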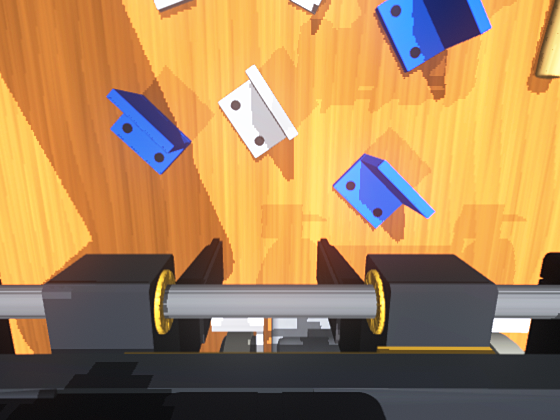

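```bash
python3 - <<'E'
from h import *
im=np.load("w4.npz")["im"]
crop(im,205,55,310,170,6,"w4c.png")
E
```

```text
(no output)
```

View pics/w4c.png

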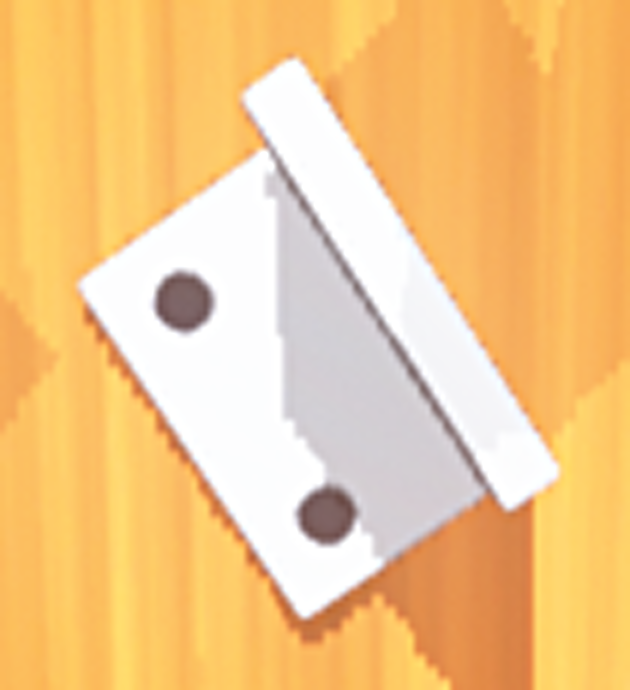

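```bash
python3 - <<'E'
from h import *
d=np.load("w4.npz"); m,V=view("wrist",d["T"])
b=cp([(241,97),(296,58),(560,470),(514,512),(77,285),(304,620)],205,55,6)
for fz in (None,0):
  x,r=fit(BR,b,m,V,[519,-424,0,.5],fz); print(x.round(3),np.rad2deg(x[3]).round(2),r.round(1).tolist())
# check in scene & side
for n in ("scene","side"):
    mm,VV=view(n); R=Ro.from_euler('z',x[3]).as_matrix(); print(n,proj((R@np.array(BR,float).T).T+[x[0],x[1],0],mm,VV).round(1).tolist())
plan([x[0],x[1],150],x[3]+np.pi/2,0)
E
```

```text
[ 515.071 -425.822   -3.158    0.596] 34.17 [[-0.3, 0.2], [0.1, -0.3], [0.7, 0.4], [-1.0, -0.2], [0.1, 0.1], [0.2, -0.2]]
[ 515.202 -425.923    0.       0.597] 34.22 [[-0.4, -0.1], [0.1, -0.7], [1.1, 0.6], [-0.6, 0.1], [-0.2, 0.1], [0.3, 0.2]]
scene [[155.2, 209.2], [157.3, 210.9], [136.2, 223.4], [134.2, 221.6], [151.1, 218.8], [130.9, 230.8]]
side [[315.3, 154.8], [312.6, 155.6], [300.1, 146.8], [302.8, 146.0], [325.0, 169.7], [312.6, 160.8]]
4 rows; dp [  1.3  83.5 -81.4] dyaw deg 34.14
0.0522,0.0009,0.0509,-0.0474,0,0.0515,0.0086,0.0509,-0.0474,0,0.0496,0.0161,0.0509,-0.0474,0,0.0467,0.0233,0.0509,-0.0474,0
```

```bash
python3 -m pendant '[0.052,0.001,0.04,-0.0474,0,0.0515,0.0086,0.04,-0.0474,0,0.05,0.016,0.04,-0.0474,0,0.0465,0.023,0.04,-0.0474,0,0,0,0,0,0,0,0,0,0,0]'
python3 - <<'E'
from h import *
T=pose(); im=env.read_camera("wrist"); m,V=view("wrist",T); big=im[:,:,::-1].copy()
P=(Ro.from_euler('z',.597).as_matrix()@np.array(BR,float).T).T+[515.2,-425.9,0]
for q in proj(P,m,V): cv2.circle(big,tuple(int(round(v)) for v in q),3,(0,0,255),1)
cv2.imwrite("pics/w5.png",big)
plan([515.2,-425.9,41],.597+np.pi/2,0)
E
```

```text
t: 12.7
eef_pos: [515.5, -427.5, 169.0]
tcp_rot: [3.141, 0.001, 2.164]
ft_force: [0.4, -0.2, 0.4]
opening: 0.502
3 rows; dp [-1.00e-01  2.00e+00 -1.28e+02] dyaw deg 0.2
0.0014,0.0008,0.1066,-0.0004,0,0.0014,0.0008,0.1066,-0.0004,0,0.0014,0.0008,0.1066,-0.0004,0
```

View pics/w5.png

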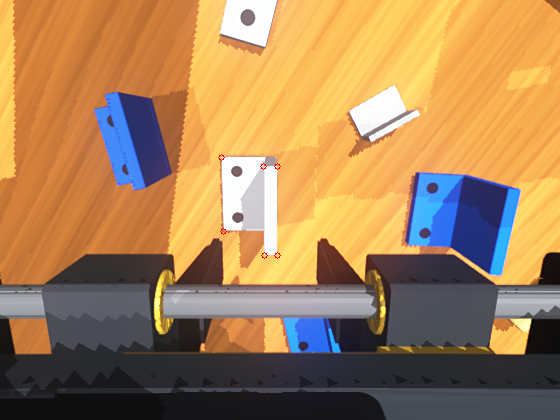

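The overlay fits the grey angle at (250,205) in the second wrist view. I descend and grip.

```bash
python3 -m pendant '[0.0014,0.001,0.107,0,0,0.0014,0.001,0.107,0,0,0.0014,0.001,0.106,0,0,0,0,0,0,0,0,0,0,0,0.5,0,0,0,0,1,0,0,0,0,1,0,0,0,0,1,0,0,0,0,1,0,0,0,0,1]'
```

```text
t: 14.0
eef_pos: [515.1, -425.4, 40.6]
tcp_rot: [3.141, 0.001, 2.167]
ft_force: [-1.8, 0.9, 5.2]
opening: 0.105
```

```bash
python3 -m pendant '[0,0,-0.03,0,1,0,0,-0.12,0,1,0,0,-0.15,0,1,0,0,-0.13,0,1,0,0,0,0,1]'
python3 - <<'E'
from h import *
im=env.read_camera("side"); crop(im,220,60,400,220,4,"s6.png")
# preplace: offset from home: corner frame
c=np.array([591.9,35.8]); y=-.0218; R=np.array([[np.cos(y),-np.sin(y)],[np.sin(y),np.cos(y)]])
for off in ([0,0],[-12,-12]):
    t=c+R@(np.array([-5,-35.])+off); print(off,t)
plan([t[0],t[1],215],y+np.pi/2,1)
E
```

```text
t: 14.62
eef_pos: [515.9, -425.9, 216.4]
tcp_rot: [3.14, 0.007, 2.167]
ft_force: [0.3, 0.3, -5.6]
opening: 0.103
[0, 0] [586.13824849   0.91730774]
[-12, -12] [573.87952053 -10.81826166]
7 rows; dp [ 58.8 414.3   1.8] dyaw deg -35.4
0.1107,0.1004,-0.0007,0.0281,1,0.1191,0.0903,-0.0007,0.0281,1,0.1266,0.0794,-0.0007,0.0281,1,0.1331,0.068,-0.0007,0.0281,1,0.1386,0.056,-0.0007,0.0281,1,0.143,0.0436,-0.0007,0.0281,1,0.1462,0.0308,-0.0007,0.0281,1
```

View pics/s6.png

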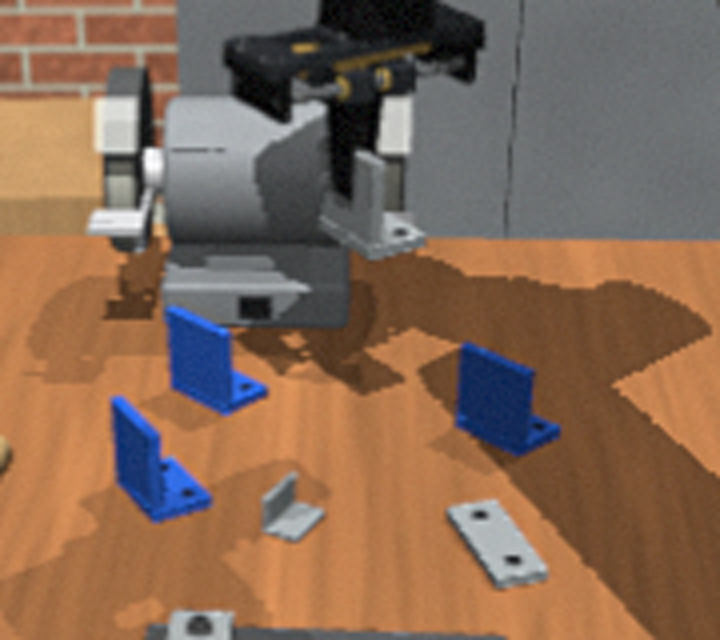

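```bash
python3 -m pendant '[0.111,0.1,-0.001,0.028,1,0.119,0.09,-0.001,0.028,1,0.1265,0.079,-0.001,0.028,1,0.133,0.068,-0.001,0.028,1,0.1385,0.056,-0.001,0.028,1,0.143,0.044,-0.001,0.028,1,0.146,0.031,-0.001,0.0285,1,0,0,0,0,1,0,0,0.1,0,1,0,0,0,0,1]'
python3 - <<'E'
from h import *
T=pose(); im=env.read_camera("wrist"); np.savez("w6.npz",im=im,T=T); cv2.imwrite("pics/w6.png",im[:,:,::-1]);m,V=view("wrist",T)
crop(im,140,70,360,300,3,"w6c.png")
plan([573.9,-10.8,85],-.0218+np.pi/2,1)
E
```

```text
t: 15.92
eef_pos: [571.2, -11.4, 171.3]
tcp_rot: [-3.134, -0.001, 1.549]
ft_force: [0.8, -0.2, -4.9]
opening: 0.104
2 rows; dp [  1.6   0.9 -88.3] dyaw deg -0.0
0.0011,0.0019,0.1103,0.0,1,0.0011,0.0019,0.1103,0.0,1
```

View pics/w6c.png

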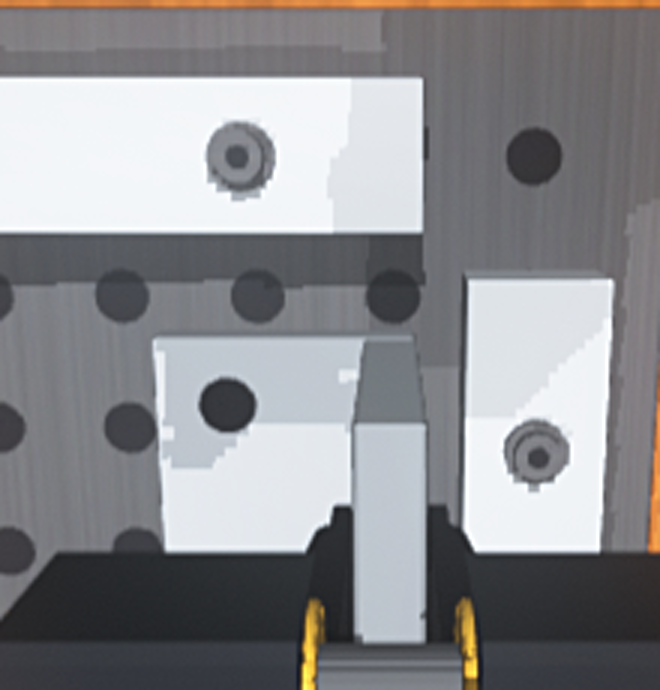

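```bash
python3 -m pendant '[0.001,0.002,0.11,0,1,0.001,0.002,0.1,0,1,0,0,0,0,1,0,0,0,0,1]'
python3 - <<'E'
from h import *
T=pose(); im=env.read_camera("wrist"); np.savez("w7.npz",im=im,T=T)
crop(im,140,70,360,300,3,"w7c.png")
print(env.state()["eef_pos"])
E
```

```text
t: 16.48
eef_pos: [575.9, -10.8, 92.6]
tcp_rot: [3.14, 0.0, 1.549]
ft_force: [0.0, -0.0, -4.5]
opening: 0.105
[576.01026044 -10.74313977  92.87853272]
```

View pics/w7c.png

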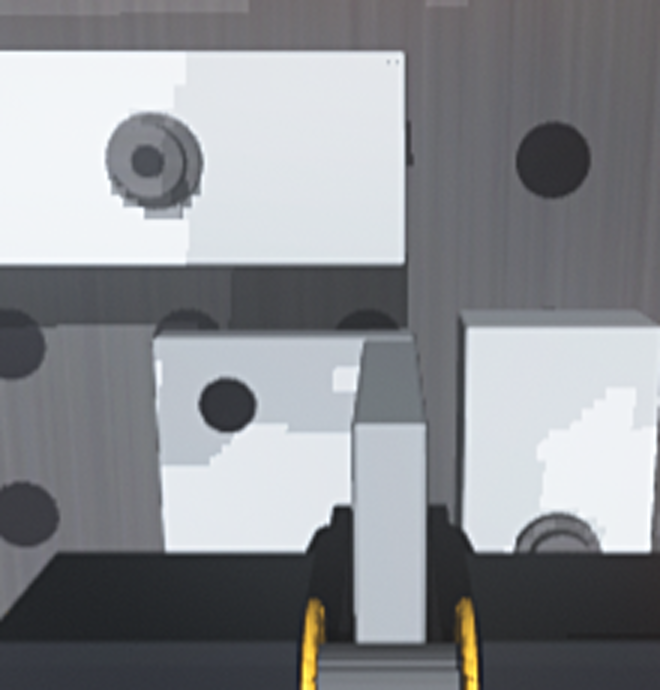

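```bash
python3 -m pendant '[0,0,0.04,0,1,0,0,0.02,0,1,0,0,0,0,1,0,0,0,0,1]'; python3 -m pendant '[0,0,0.005,0,1,0,0,0,0,1,0,0,0,0,1]'
```

```text
t: 17.02
eef_pos: [574.9, -10.4, 66.8]
tcp_rot: [-3.141, -0.0, 1.549]
ft_force: [-0.9, -0.0, -5.4]
opening: 0.104
t: 17.4
eef_pos: [575.2, -10.3, 65.6]
tcp_rot: [3.141, -0.0, 1.549]
ft_force: [-2.5, 1.9, 6.6]
opening: 0.105
```

Plate contact is at z=65.6, as expected. I ease off 1 mm, then slide towards the far fence.

```bash
python3 -m pendant '[0,0,-0.003,0,1,0,0.012,0,0,1,0,0.008,0,0,1,0,0,0,0,1]'; python3 -m pendant '[0,0.004,0,0,1,0,0,0,0,1]'
```

```text
t: 17.9
eef_pos: [583.2, -10.6, 65.8]
tcp_rot: [-3.141, -0.0, 1.549]
ft_force: [0.4, 0.8, -5.9]
opening: 0.106
t: 18.15
eef_pos: [584.6, -10.6, 66.0]
tcp_rot: [3.141, -0.0, 1.549]
ft_force: [-0.1, 0.2, -5.2]
opening: 0.105
```

```bash
python3 -m pendant '[0,0.003,0,0,1,0,0,0,0,1,0,0,0,0,1]'
```

```text
t: 18.52
eef_pos: [585.7, -10.6, 66.0]
tcp_rot: [3.142, -0.0, 1.549]
ft_force: [0.8, -0.7, -5.6]
opening: 0.105
```

```bash
python3 -m pendant '[0,0.002,0,0,1,0,0,0,0,1,0,0,0,0,1]'; python3 -m pendant '[0,0.002,0,0,1,0,0,0,0,1,0,0,0,0,1]'
```

```text
t: 18.9
eef_pos: [586.2, -10.6, 66.0]
tcp_rot: [-3.141, -0.0, 1.549]
ft_force: [-4.4, -0.3, -2.5]
opening: 0.105
t: 19.27
eef_pos: [586.3, -10.6, 65.9]
tcp_rot: [-3.139, -0.0, 1.549]
ft_force: [-8.2, -0.9, -0.6]
opening: 0.104
```

```bash
python3 -m pendant '[0,-0.004,0,0,1,0.012,0,0,0,1,0.011,0,0,0,1,0,0,0,0,1,0,0,0,0,1]'; python3 -m pendant '[0.003,0,0,0,1,0,0,0,0,1,0,0,0,0,1]'
```

```text
t: 19.9
eef_pos: [586.1, -1.3, 66.0]
tcp_rot: [3.141, -0.0, 1.55]
ft_force: [0.3, 0.4, -5.1]
opening: 0.105
t: 20.27
eef_pos: [586.0, -0.3, 66.0]
tcp_rot: [3.142, -0.0, 1.549]
ft_force: [-0.9, 0.1, -4.7]
opening: 0.107
```

```bash
python3 -m pendant '[0.002,0,0,0,1,0,0,0,0,1,0,0,0,0,1]'; python3 -m pendant '[0.002,0,0,0,1,0,0,0,0,1,0,0,0,0,1]'
```

```text
t: 20.65
eef_pos: [586.0, 0.6, 66.0]
tcp_rot: [3.142, -0.0, 1.549]
ft_force: [-0.3, -1.2, -4.6]
opening: 0.102
t: 21.02
eef_pos: [586.0, 1.3, 66.0]
tcp_rot: [3.141, 0.0, 1.549]
ft_force: [-0.1, -1.8, -5.6]
opening: 0.104
```

```bash
python3 -m pendant '[0.002,0,0,0,1,0,0,0,0,1,0,0,0,0,1]'; python3 -m pendant '[0.002,0,0,0,1,0,0,0,0,1,0,0,0,0,1]'
```

```text
t: 21.4
eef_pos: [586.1, 1.4, 66.1]
tcp_rot: [3.141, 0.001, 1.55]
ft_force: [-0.5, -8.1, -4.6]
opening: 0.104
t: 21.78
eef_pos: [586.2, 1.8, 66.3]
tcp_rot: [3.141, 0.002, 1.55]
ft_force: [-1.0, -10.4, -3.3]
opening: 0.106
```

```bash
python3 -m pendant '[-0.004,0,0,0,1,0,0,0.002,0,1,0,0,0,0,1,0,0,0,0,1]'
```

```text
t: 22.28
eef_pos: [586.1, 1.4, 65.5]
tcp_rot: [3.141, -0.0, 1.549]
ft_force: [-1.8, -2.1, 2.1]
opening: 0.102
```

```bash
python3 -m pendant '[0,0.003,0,0,1,0.003,0,0,0,1,0,0,0,0,1,0,0,0,0,1]'; python3 -m pendant '[0.002,0.002,0,0,1,0,0,0,0,1,0,0,0,0,1]'
python3 - <<'E'
from h import *
T=pose(); im=env.read_camera("wrist"); np.savez("w8.npz",im=im,T=T); cv2.imwrite("pics/w8.png",im[:,:,::-1])
crop(im,140,70,360,300,3,"w8c.png")
im=env.read_camera("side"); crop(im,230,190,370,300,5,"s8.png")
im=env.read_camera("scene"); crop(im,230,160,370,265,5,"c8.png")
print(env.state()["moment"],env.state()["ft_force"])
E
```

```text
t: 22.78
eef_pos: [586.4, 1.7, 65.6]
tcp_rot: [-3.14, 0.001, 1.55]
ft_force: [-6.5, -9.3, 7.1]
opening: 0.103
t: 23.15
eef_pos: [586.5, 1.9, 65.6]
tcp_rot: [-3.138, 0.002, 1.55]
ft_force: [-10.0, -13.8, 10.7]
opening: 0.103
[-2.78609564  2.33885099  0.11430617] [-10.30972255 -14.61452495   9.13883742]
```

View pics/w8c.png

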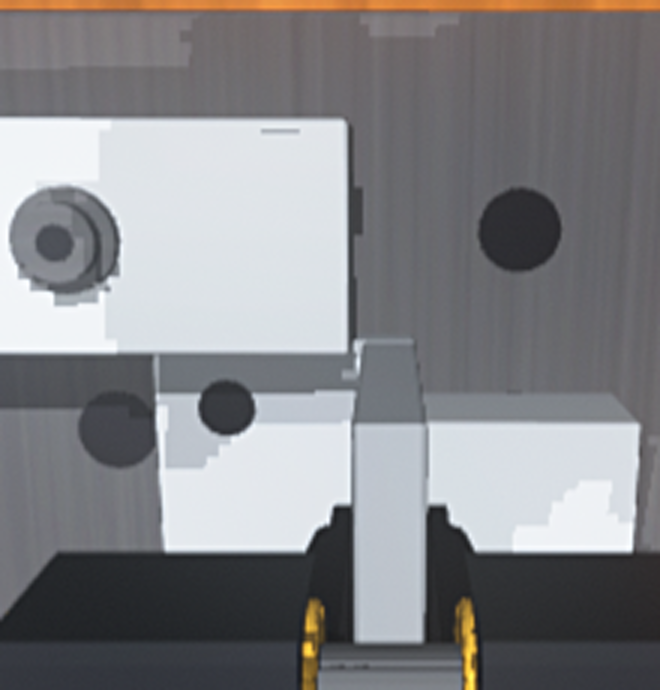

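View pics/s8.png

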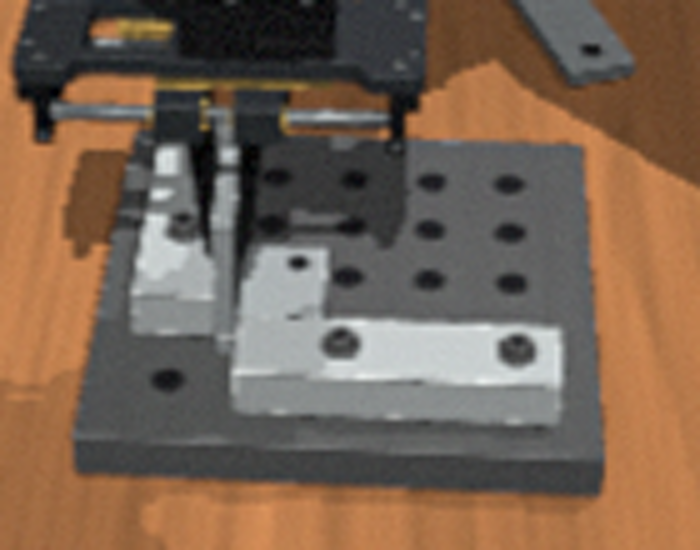

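View pics/c8.png

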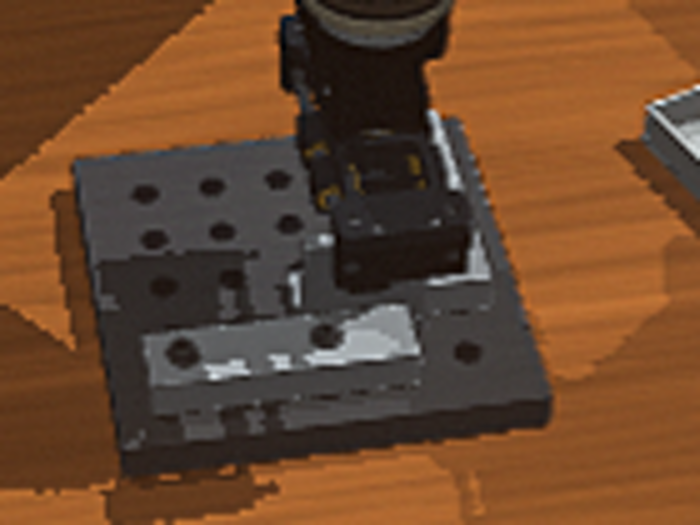

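```bash
M='from cell import env;s=env.state();print(s["moment"].round(2),s["ft_force"].round(1),s["tcp_rot"].round(4))'
python3 -m pendant '[0,0.001,0,0,1,0,0,0,0,1]'; python3 -c "$M"
python3 -m pendant '[0,0,0,0.002,1,0,0,0,0,1,0,0,0,0,1]' >/dev/null; python3 -c "$M"
python3 -m pendant '[0,0,0,-0.004,1,0,0,0,0,1,0,0,0,0,1]' >/dev/null; python3 -c "$M"
python3 -m pendant '[0,0,0,0.002,1,0,0,0,0,1,0,0,0,0,1]' ; python3 -c "$M"
```

```text
t: 23.55
eef_pos: [586.6, 1.8, 65.6]
tcp_rot: [-3.137, 0.002, 1.55]
ft_force: [-11.6, -13.4, 11.3]
opening: 0.106
[-2.83  2.65  0.13] [-11.6 -13.4  11.3] [-3.1373e+00  1.9000e-03  1.5503e+00]
[-2.77  2.69  0.29] [-12.3 -14.2  10.6] [-3.1374e+00  2.0000e-03  1.5445e+00]
[-2.83  2.64 -0.26] [-13.3 -15.3  11.2] [-3.1373e+00  1.6000e-03  1.5557e+00]
t: 24.68
eef_pos: [586.6, 1.9, 65.6]
tcp_rot: [-3.137, 0.002, 1.55]
ft_force: [-11.2, -15.0, 11.4]
opening: 0.103
[-2.8   2.66  0.13] [-11.2 -15.   11.4] [-3.1373e+00  1.8000e-03  1.5502e+00]
```

```bash
python3 -m pendant '[0,0.001,0,-0.0005,1,0,0,0,0,1,0,0,0,0,1,0,0,0,0,1]'
python3 - <<'E'
from h import *
a=env.read_camera("side"); b=env.read_camera("scene")
cv2.imwrite("pics/side9.png",a[:,:,::-1]); cv2.imwrite("pics/scene9.png",b[:,:,::-1])
print(env.state())
E
```

```text
t: 25.18
eef_pos: [586.6, 1.9, 65.6]
tcp_rot: [-3.136, 0.002, 1.552]
ft_force: [-14.5, -14.8, 12.3]
opening: 0.104
{'t': 25.275, 'joints': array([-0.10837195,  0.62414195,  1.7892934 , -0.00331858,  0.73315654,
       -0.08672923]), 'qvel': array([-1.85646644e-03, -4.14782597e-04,  6.59448612e-04, -8.52918542e-04,
       -9.74308326e-06,  1.21123675e-04]), 'tau': array([ 8.45304519e+00, -5.65365064e+01, -2.28529501e+01,  2.97408409e+00,
       -3.57543021e+00, -1.21253048e-02]), 'eef_pos': array([586.55969172,   1.8649004 ,  65.55158375]), 'tcp_rot': array([-3.13641819e+00,  1.76692563e-03,  1.55162965e+00]), 'ft_force': array([-14.94861424, -14.40812938,  12.75298842]), 'moment': array([-2.88914317,  2.98527156, -0.07509878]), 'opening': 0.10003105834229577}
```

View pics/side9.png

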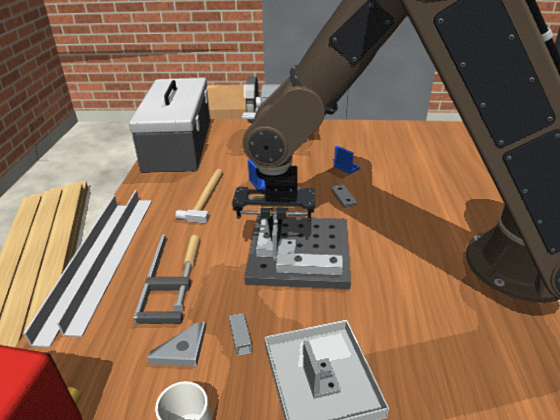

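View pics/scene9.png

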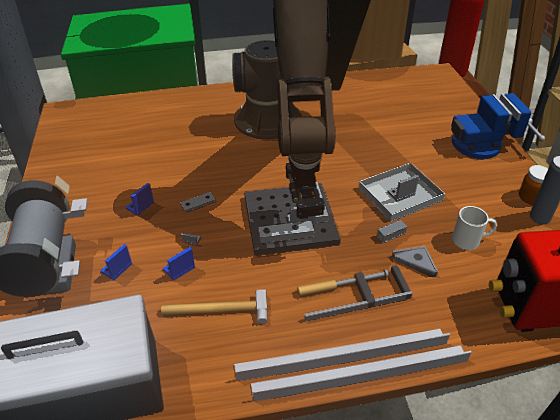

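The finished bracket stands in the tray at side (320,370). The blank is held in the jig corner, and everything else lies where it was. Forces are steady, so I hand the job in.

```bash
python3 -c 'from cell import env;print(env.job_done())'
```

```text
the job is handed in; nothing more can be done
None
```

I lifted the bracket with the gusset out of the jig and stood it on its foot near the middle of the metal tray. I then picked the only full-size grey angle, leaving the blue look-alikes alone, and pressed it into the jig's corner. I handed the job in after about 25 s, with the angle still held there.

**Fit in the corner:**
- **Contact:** the foot met the plate at the height measured (TCP z about 65.6 mm). The far fence was reached about where the pictures put it, at TCP x about 586.2 mm. The side fence came about 0.4 mm further on than predicted.
- **Final press:** steady at about 15 N on the far fence, 14 N on the side fence and 18 N on the plate, including the part's weight.
- **Squareness:** small turns of about 0.3° each way were resisted on both sides, which fits the angle lying flush. At the end the tool leans about 0.3° under the push.

**Other pieces:** the last pictures show the tray as I left it, and the flat bar, small angle, tube and magnet where they were. One blue look-alike was hidden by the arm in the last side view, but all three show in the scene view.

No check failed. The tray's near edge measured 164 mm instead of 170 mm, but its fitted corners matched the scene picture.

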